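# Snap the parts case shut

### The arm

A 6-joint arm with a two-finger parallel gripper is mounted at the origin on the work surface. World frame = base frame: x ahead of the robot, y to its left, z up, the work surface at z = 0. Lengths are in mm, angles in degrees, forces in N, time in s.
With the tool pointing down it reaches from about 350 to 850 mm from the base axis. Payload 8.1 kg.
Tool frame: the origin (TCP) lies midway between the tips of the shut fingers; the grasp point (between the pads) lies 19 mm behind it; z points along the fingers, y is the line along which they close (so a half turn about z gives the same grasp; the last joint's range is limited). The gripper opens to 85 mm and grips with 20 to 120 N. Pads are 22 mm wide; open, the fingers measure 114 mm over their backs; the gripper's body (76 mm by 85 mm) begins 54 mm behind the grasp point. The pads swing forward as they close: fully open they stand 13 mm farther back than shut.
Start: joints at [63.575, 7.471, 85.268, -0, 87.261, -4.893], TCP at [220.189, 558.142, 231.292] pointing down, gripper open.
Joint ranges: [-169.43, 169.43], [-51.17, 129.36], [1.28, 143.12], [-76.62, 256.62], [0, 156.53], [-152.29, 152.29]. Speed limits (degrees/s): [136.94, 136.94, 159.86, 180, 180, 180].

### API

Orientations are given as [roll, pitch, yaw] about the fixed x, y, z axes, in that order (R = Rz(yaw) Ry(pitch) Rx(roll)).
In Python, from bench import sense, snapshot, camera_params, hand_in, masks_of, pinpoint gives the robot as it stands.
- The arm moves only by the tool step_arm, never from a script. Its argument "targets" is a list of rows, each an object with "angular": the turn, a rotation vector about the tool's x, y, z scaled (see below), a list of three; "dp": the shift along the tool's x, y, z scaled (see below), a list of three; "fingers": the closure, from 0 (fully open) to 1 (shut). A call has exactly 8 rows; each row is the pose to reach, as a shift and turn from the pose commanded when the call began, along the tool's axes at that moment, turning the shorter way round; what a row does not reach only later rows make up. The controller multiplies each number of a shift by 0.2 m and each number of a turn by 180 degrees. A row lasts 1/8 s, in which the tool goes at most 62.5 mm and 10.7 degrees, less where a joint would pass 70% of its speed; a pose out of reach is approached as far as the arm can. A call with a number of a shift or a turn outside -1 to 1 is refused whole. A call with a gripper value outside its range is refused whole. The fingers move at their own pace and stop on an object; "newtons" is the grip in N (left out, the last holds). Time passes only in rows, so rows that repeat a pose let the fingers close, or fill a call up. It gives the time, the measured TCP pose, the force, the opening and the grip force at its end, in the units of the state.
- sense(): the state, without advancing time (a new reading comes with each control period).
- snapshot(name): name is "scene" or "top"; returns the picture (384x512x3 uint8, blue, green, red); there is no depth.
- camera_params(name): a dict with "vfov" (degrees; the focal length in pixels is half the picture's height over the tangent of half this angle, whatever the lens; pixels are square), "cx", "cy" (the principal point, pixels), "D" ([k1, k2, p1, p2, k3] as OpenCV has them; the pictures are not rectified), "R" (3x3) and "t" (3): a world point X has camera coordinates R X + t. Camera axes: x right, y down, z forward; pixel columns grow to the right and rows downward; lengths in mm; the calibration is good to about 2 mm. A picture is of the moment at which its call begins. camera_params takes no time and is no camera call.
- hand_in(): hands the job in; it is judged then, once.
Trained networks look in the newest picture that a camera, given by its name, has taken for a name from the list of things; names that differ only in an ending like _2 or _b are one class to them, and where a whole thing is asked for, a point or a joint stands for the part that bears it (a point fixed in the world has none). Each returns a list of dicts, best first, with "conf" (0 to 1); they miss things now and then, are a little off and sometimes report something else, mostly with a low value. They report only what shows in the picture. A call takes as long as a camera call. They do not tell look-alikes from the thing itself.
- masks_of(camera, label): "pixels" (384x512 bool, what is visible of it) and "at" ([column, row] in pixels, amid what is visible of it).
- pinpoint(camera, label): "at" ([column, row] in pixels: a listed point, or the origin of a listed thing).
The state is a dict: "time": time; "joint_pos": joint angles; "qd": joint speeds; "joint_efforts": joint torques, N m; "tool_pos": TCP position; "tcp_rot": TCP orientation; "ft_force": force on the tool from outside, world axes, zero at the start; "wrist_torque": the same for the moment, N m; "finger_gap": finger opening in mm; "grip_force": force on a finger pad.
Only numpy, scipy, OpenCV 4.12 (cv2) and the standard library are available. Lean on these libraries where they do the work, as an engineer would, in place of code of your own. Each camera call takes 0.05 s, during which the arm holds its last target. There are 200 camera calls.

### The job

The lid of the blue parts case on the bench is on but not clipped: press down each of the four rim sections of the grey lid, one on each side, until all have clicked shut and lie flat. Only press: do not lift the case or shove it along the bench. Leave the socket standing on the lid, and do not disturb the battery pack and the screwdriver beside the case.

Things in the scene. Friction and masses are not known exactly. Their poses are not given: they have to be found in the camera images.
- case: Loose small-parts case, 130 x 180 x 70 mm (its x, y, z), 0.9 kg: blue tub, grey clip-down lid. Origin at the centre of the underside, on the bench; z up, y along the long way. The lid has a flat middle panel (66 x 116 mm, top 64 mm up), four fixed square corners (31 mm, top 67 mm up) and four hinged rim sections between the corners, one on each side.
- section_front (a joint): Rim section along the long side that faces the robot at yaw 0 (case -x): grey strip 112 x 33 x 5 mm, hinged along its inner edge. Value: angle pressed down, 0 standing up unclipped (outer edge 13 mm proud), 0.40 rad clicked shut, top then 70 mm above the bench. Over-centre snap: resists with about 8 N, springs up if let go before 0.25 rad, snaps shut and stays beyond; push to the stop with 12 to 20 N.
- press_front (a point): Point on the top of that section, mid-length, 25 mm out from its hinge and 8 mm in from its outer edge; moves with it. Shut, it lies at (-58, 0) mm in the case's x, y and 70 mm up; unclipped about 10 mm higher and about 4 mm farther in towards the middle of the case.
- section_back (a joint): Rim section along the opposite long side (case +x): grey strip 112 x 33 x 5 mm, hinged along its inner edge. Value: angle pressed down, 0 standing up unclipped (outer edge 13 mm proud), 0.40 rad clicked shut, top then 70 mm above the bench. Over-centre snap: resists with about 8 N, springs up if let go before 0.25 rad, snaps shut and stays beyond; push to the stop with 12 to 20 N.
- press_back (a point): Point on the top of that section, mid-length, 25 mm out from its hinge and 8 mm in from its outer edge; moves with it. Shut, it lies at (58, 0) mm in the case's x, y and 70 mm up; unclipped about 10 mm higher and about 4 mm farther in towards the middle of the case.
- section_left (a joint): Rim section along the short side at case +y: grey strip 62 x 33 x 5 mm, hinged along its inner edge. Value: angle pressed down, 0 standing up unclipped (outer edge 13 mm proud), 0.40 rad clicked shut, top then 70 mm above the bench. Over-centre snap: resists with about 8 N, springs up if let go before 0.25 rad, snaps shut and stays beyond; push to the stop with 12 to 20 N.
- press_left (a point): Point on the top of that section, mid-length, 25 mm out from its hinge and 8 mm in from its outer edge; moves with it. Shut, it lies at (0, 83) mm in the case's x, y and 70 mm up; unclipped about 10 mm higher and about 4 mm farther in towards the middle of the case.
- section_right (a joint): Rim section along the short side at case -y: grey strip 62 x 33 x 5 mm, hinged along its inner edge. Value: angle pressed down, 0 standing up unclipped (outer edge 13 mm proud), 0.40 rad clicked shut, top then 70 mm above the bench. Over-centre snap: resists with about 8 N, springs up if let go before 0.25 rad, snaps shut and stays beyond; push to the stop with 12 to 20 N.
- press_right (a point): Point on the top of that section, mid-length, 25 mm out from its hinge and 8 mm in from its outer edge; moves with it. Shut, it lies at (0, -83) mm in the case's x, y and 70 mm up; unclipped about 10 mm higher and about 4 mm farther in towards the middle of the case.
- socket: Steel hex socket (26 mm diameter, 36 mm tall, 70 g) standing loose and upright on the lid's middle panel, up to 21 mm from its centre. Origin at the centre of its underside. Leave it standing.
- battery: Loose black tool battery pack, 110 x 75 x 62 mm, 0.6 kg, lying beside the case's +y end. Origin at the centre of its underside. Leave it alone.
- driver: Loose screwdriver, black handle, about 200 mm long, lying beside the case's -y end. Origin mid-length, on the bench; x along it towards the tip. Leave it alone.
Things that resemble listed ones, but are neither listed nor needed, are in the scene too. There is more than one size of the case; the job needs the smallest.

How it is judged (in metres and radians):
At the end, for the whole second after the job is handed in: All four rim sections are shut (joint above 0.36 rad), the case is at rest, flat on the bench and within 40 mm of where it stood, the socket stands upright on the lid's panel (within 0.1 rad), and the battery pack and screwdriver are within 30 mm of where they lay (value of joint each of section_front, section_back, section_left, section_right above 0.36 rad and distance of case from where it was at the start of the episode below 0.04 m and angle between case's own z axis and vertical below 0.05 rad and linear speed of case below 0.02 m/s and angle between socket's own z axis and vertical below 0.1 rad and height (world z) of socket between 0.058 and 0.07 m and distance of each of battery, driver from where it was at the start of the episode below 0.03 m); the robot touches nothing.
It fails at once if the case is lifted off the bench (underside centre more than 12 mm up) (height (world z) of case above 0.012 m).
It fails at once if the case is shoved more than 40 mm (distance of case from where it was at the start of the episode above 0.04 m).
It fails at once if the socket is lifted off the lid (more than 12 mm) or tipped over (height (world z) of socket above 0.076 m or angle between socket's own z axis and vertical above 0.5 rad).
It fails at once if the battery pack is moved more than 30 mm or picked up (distance of battery from where it was at the start of the episode above 0.03 m).
It fails at once if the screwdriver is moved more than 30 mm or picked up (distance of driver from where it was at the start of the episode above 0.03 m).
It also fails if it takes over 53 s, if anything falls off the work surface, if the arm or the gripper's body presses on something with over 40 N, if the wrist force passes 120 N, or if a joint passes its speed limit or range.

## Working session

There is one attempt and no reset: what is moved stays moved. The work goes in short steps, Python scripts to look and compute and a tool call to move; the robot and the scene stay as the last step left them, time stands still between calls to the robot, and variables do not carry over. Pictures are saved under pics/ and viewed, at most 10 in all, crops included, and the job is handed in when it is done.

Besides the shell and the picture viewer there is one more tool, called after "Emit:" in YAML: its name, and indented under it one key for each argument. step_arm: Moves the arm, as the interface text tells. Its arguments: {"type":"object","properties":{"targets":{"type":"array","items":{"type":"object","properties":{"angular":{"type":"array","items":{"type":"number","minimum":-1,"maximum":1}},"dp":{"type":"array","items":{"type":"number","minimum":-1,"maximum":1}},"fingers":{"type":"number"}}}},"newtons":{"type":"number"}},"required":["targets"]}

```bash
mkdir -p pics
cat > h.py <<'E'
import numpy as np, cv2
from bench import *
def K(c):
    p=camera_params(c); f=192/np.tan(np.radians(p['vfov']/2))
    return np.array([[f,0,p['cx']],[0,f,p['cy']],[0,0,1.]]),np.array(p['D'],float),np.array(p['R'],float),np.array(p['t'],float)
def w(c,uv,z):
    k,D,R,t=K(c); n=cv2.undistortPoints(np.array([[uv]],float),k,D)[0,0]
    d=R.T@np.array([n[0],n[1],1]); o=-R.T@t
    return o+d*(z-o[2])/d[2]
def px(c,X):
    k,D,R,t=K(c); return cv2.projectPoints(np.array(X,float).reshape(-1,1,3),cv2.Rodrigues(R)[0],t,k,D)[0][:,0]
E
python3 - <<'E'
from h import *
a={c:snapshot(c) for c in('scene','top')}
for c in a: cv2.imwrite(f'pics/{c}0.png',a[c])
for c in a:
    for l in('case','socket','battery','driver'):
        z={'socket':64}.get(l,0)
        for d in pinpoint(c,l): print(c,l,np.round(d['at']),round(d['conf'],2),w(c,d['at'],z).round())
    for l in('press_front','press_back','press_left','press_right'):
        for d in pinpoint(c,l): print(c,l,np.round(d['at']),round(d['conf'],2),w(c,d['at'],80).round())
s=sense();print(s['tool_pos'],s['tcp_rot'],s['time'],s['ft_force'])
E
```

```text
scene case [359. 179.] 0.97 [334. 206.   0.]
scene case [284. 257.] 0.95 [606.  74.   0.]
scene case [124. 194.] 0.89 [ 509. -313.    0.]
scene socket [289. 238.] 0.75 [613.  81.  64.]
scene battery [375. 298.] 0.75 [665. 257.   0.]
scene battery [321. 249.] 0.56 [569. 144.   0.]
scene driver [209. 218.] 0.56 [ 537. -103.    0.]
scene press_front [299. 216.] 0.91 [565.  92.  80.]
scene press_front [ 80. 168.] 0.75 [ 532. -392.   80.]
scene press_front [354. 124.] 0.6 [225. 176.  80.]
scene press_back [270. 248.] 0.95 [656.  52.  80.]
scene press_back [143. 146.] 0.92 [ 429. -288.   80.]
scene press_back [383. 163.] 0.65 [362. 248.  80.]
scene press_left [ 96. 136.] 0.64 [ 417. -412.   80.]
scene press_left [321. 247.] 0.61 [634. 142.  80.]
scene press_left [407. 135.] 0.56 [241. 304.  80.]
scene press_right [251. 208.] 0.98 [565.  -4.  80.]
scene press_right [327. 150.] 0.66 [345. 123.  80.]
scene press_right [136. 187.] 0.6 [ 561. -247.   80.]
scene press_right [302. 213.] 0.29 [556.  95.  80.]
top case [391. 198.] 0.96 [ 506. -316.    0.]
top case [169. 279.] 0.66 [329. 213.   0.]

[... 216 characters left out ...]
. 174.  80.]
top press_front [424. 168.] 0.71 [ 567. -372.   80.]
top press_front [212. 179.] 0.65 [557.  98.  80.]
top press_back [234. 133.] 0.94 [658.  47.  80.]
top press_back [385. 222.] 0.79 [ 451. -281.   80.]
top press_back [140. 262.] 0.61 [379. 262.  80.]
top press_left [191. 145.] 0.89 [634. 143.  80.]
top press_left [440. 226.] 0.84 [ 438. -403.   80.]
top press_left [117. 315.] 0.55 [260. 317.  80.]
top press_right [259. 172.] 0.92 [568.  -6.  80.]
top press_right [202. 258.] 0.8 [384. 123.  80.]
top press_right [366. 164.] 0.72 [ 580. -242.   80.]
[220.19789722 558.13848864 231.30406812] [ 1.79999594e+02 -4.17290716e-05  1.58468397e+02] 0.9 [-0.782977    0.23178866  0.39197003]
```

View pics/top0.png

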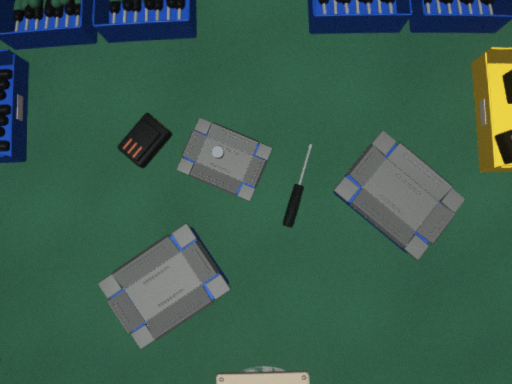

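View pics/scene0.png

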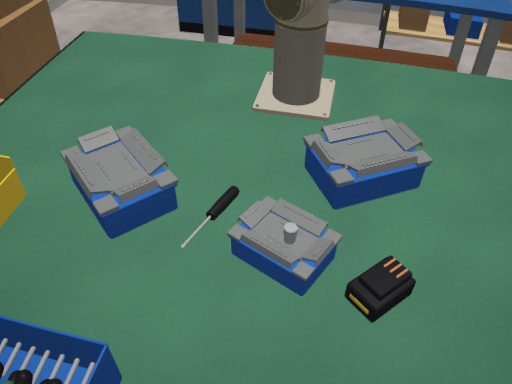

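The target is the centre case, at top (224,159) and scene (284,257). It is the smallest, carries the socket, and lies between the battery at top (148,142) and the driver at top (297,183). The cases at top (391,198) and (169,279) are larger look-alikes. Next I fit the pose and confirm it in one crop.

Run:
```python
from h import *
from scipy.optimize import least_squares
obs={'scene':{'c':(284,257),'f':(299,216),'b':(270,248),'l':(321,247),'r':(251,208)},'top':{'c':(224,159),'f':(212,179),'b':(234,133),'l':(191,145),'r':(259,172)}}
M={'c':(0,0,0),'f':(-54,0,80),'b':(54,0,80),'l':(0,79,80),'r':(0,-79,80)}
def W(p,P):
    P=np.array(P,float).reshape(-1,3);c,s=np.cos(p[2]),np.sin(p[2])
    return np.c_[p[0]+c*P[:,0]-s*P[:,1],p[1]+s*P[:,0]+c*P[:,1],P[:,2]]
def r(p): return np.concatenate([(px(c,W(p,[M[k] for k in o]))-np.array([o[k] for k in o])).ravel() for c,o in obs.items()])
s=least_squares(r,[608,74,-.43],loss='soft_l1');p=s.x
print(p[:2],np.degrees(p[2]),r(p).round(1))
for k in 'fblr': print(k,W(p,M[k]).round(1),W(p,np.array(M[k])*[58/54,83/79,70/80]).round(1))
R=np.array([[-.9302,.3669],[.3669,.9302]])
cor=[(x,y,67) for x,y in((-65,-90),(65,-90),(65,90),(-65,90))]
tiles=[]
for c,(u,v) in(('top',(224,159)),('scene',(284,245))):
    i=cv2.imread(f'pics/{c}0.png'); S=6;H=50;Wd=66
    j=cv2.resize(i[v-H:v+H,u-Wd:u+Wd],None,fx=S,fy=S,interpolation=cv2.INTER_CUBIC)
    q=((px(c,W(p,cor))-[u-Wd,v-H]+.5)*S).astype(int)
    cv2.polylines(j,[q],True,(0,255,255),1)
    for k in 'fblr':
        m=((px(c,W(p,M[k]))[0]-[u-Wd,v-H]+.5)*S).astype(int);cv2.circle(j,tuple(int(a) for a in m),4,(0,0,255),-1)
    tiles.append(j)
cv2.imwrite('pics/crop.png',cv2.resize(np.vstack(tiles),(396,600) if 0 else (396,600)))
```

```text
[605.73915465  71.11297882] -23.57346023066112 [-1.3 -0.7  1.3 -3.3 -1.6 -1.   0.4  1.5  0.1  3.3  2.3  1.6  1.9  0.1
 -1.6  0.9 -0.7 -1.6 -2.6 -2.3]
f [[556.2  92.7  80. ]] [[552.6  94.3  70. ]]
b [[655.2  49.5  80. ]] [[658.9  47.9  70. ]]
l [[637.3 143.5  80. ]] [[638.9 147.2  70. ]]
r [[574.1  -1.3  80. ]] [[572.5  -5.   70. ]]
```

View pics/crop.png

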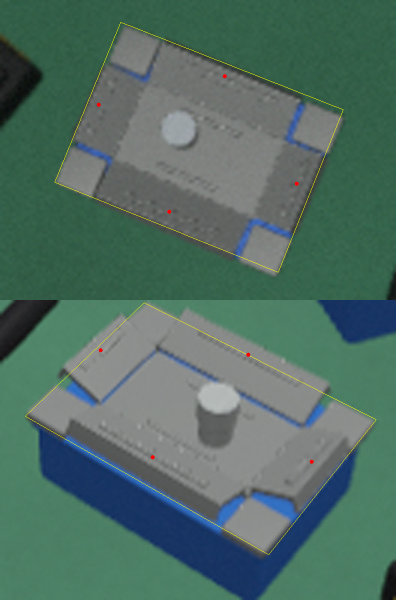

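The crop confirms it: this is the small case with the socket, and all four sections are standing up. The fit matches to a few mm. Tool yaw is already within about 2° of the case axes, with tool y ≈ case +y and tool x ≈ case -x. Now I shut the fingers and approach the left section.

Emit:
step_arm:
  newtons: 30
  targets:
    - {"dp": [-0.15,-0.064,0],"angular": [0,0,0],"fingers": 1}
    - {"dp": [-0.35,-0.149,0],"angular": [0,0,0],"fingers": 1}
    - {"dp": [-0.55,-0.234,0],"angular": [0,0,0],"fingers": 1}
    - {"dp": [-0.75,-0.32,0],"angular": [0,0,0],"fingers": 1}
    - {"dp": [-0.9,-0.384,0],"angular": [0,0,0],"fingers": 1}
    - {"dp": [-0.9,-0.384,0],"angular": [0,0,0],"fingers": 1}
    - {"dp": [-0.9,-0.384,0],"angular": [0,0,0],"fingers": 1}
    - {"dp": [-0.9,-0.384,0],"angular": [0,0,0],"fingers": 1}

```text
time: 1.9
tool_pos: [358.7, 421.4, 231.3]
tcp_rot: [180.0, -0.0, 158.5]
ft_force: [-0.3, 0.0, 0.3]
finger_gap: 0.3
grip_force: 0.0
```

Emit:
step_arm:
  targets:
    - {"dp": [-0.15,-0.064,0],"angular": [0,0,0],"fingers": 1}
    - {"dp": [-0.35,-0.149,0],"angular": [0,0,0],"fingers": 1}
    - {"dp": [-0.55,-0.234,0],"angular": [0,0,0],"fingers": 1}
    - {"dp": [-0.75,-0.32,0],"angular": [0,0,0],"fingers": 1}
    - {"dp": [-0.9,-0.384,0],"angular": [0,0,0],"fingers": 1}
    - {"dp": [-0.9,-0.384,0],"angular": [0,0,0],"fingers": 1}
    - {"dp": [-0.9,-0.384,0],"angular": [0,0,0],"fingers": 1}
    - {"dp": [-0.9,-0.384,0],"angular": [0,0,0],"fingers": 1}

```text
time: 2.9
tool_pos: [497.9, 284.3, 231.3]
tcp_rot: [180.0, -0.0, 158.6]
ft_force: [-0.3, 0.0, 0.6]
finger_gap: -0.1
grip_force: 0.0
```

Emit:
step_arm:
  targets:
    - {"dp": [-0.15,-0.064,0],"angular": [0,0,0],"fingers": 1}
    - {"dp": [-0.35,-0.149,0],"angular": [0,0,0],"fingers": 1}
    - {"dp": [-0.55,-0.234,0.1],"angular": [0,0,0],"fingers": 1}
    - {"dp": [-0.75,-0.32,0.25],"angular": [0,0,0],"fingers": 1}
    - {"dp": [-0.9,-0.384,0.4],"angular": [0,0,0],"fingers": 1}
    - {"dp": [-0.9,-0.384,0.5],"angular": [0,0,0],"fingers": 1}
    - {"dp": [-0.9,-0.384,0.5],"angular": [0,0,0],"fingers": 1}
    - {"dp": [-0.9,-0.384,0.5],"angular": [0,0,0],"fingers": 1}

```text
time: 3.9
tool_pos: [637.9, 147.1, 132.7]
tcp_rot: [179.9, 0.1, 158.6]
ft_force: [0.5, -0.8, 0.6]
finger_gap: 0.2
grip_force: 0.0
```

Run:
```python
from h import *
for c in('top','scene'): cv2.imwrite(f'pics/{c}1.png',snapshot(c))
s=sense();print(s['tool_pos'],s['tcp_rot'],s['time'],s['ft_force'],s['finger_gap'])
```

```text
[638.51542362 146.88527694 133.39085193] [1.79910350e+02 1.42675178e-01 1.58551792e+02] 4.0 [ 0.17307375 -0.02163101  0.42903017] -0.214374875462101
```

View pics/scene1.png

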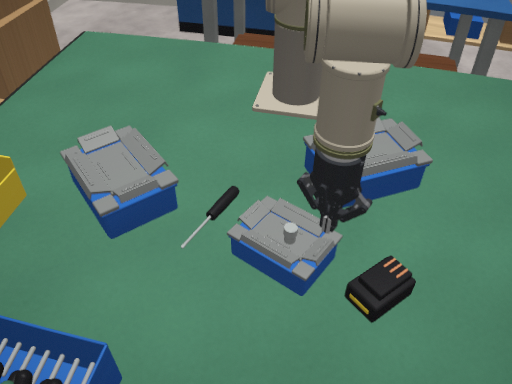

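The scene picture shows the finger tips at (327,225), above the left section. The socket is undisturbed at (289,232).

Emit:
step_arm:
  targets:
    - {"dp": [0,0,0.1],"angular": [0,0,0]}
    - {"dp": [0,0,0.2],"angular": [0,0,0]}
    - {"dp": [0,0,0.23],"angular": [0,0,0]}
    - {"dp": [0,0,0.25],"angular": [0,0,0]}
    - {"dp": [0,0,0.27],"angular": [0,0,0]}
    - {"dp": [0,0,0.285],"angular": [0,0,0]}
    - {"dp": [0,0,0.3],"angular": [0,0,0]}
    - {"dp": [0,0,0.305],"angular": [0,0,0]}

```text
validation failed for argument at $.ta...
```

Rows need "fingers" too.

Emit:
step_arm:
  targets:
    - {"dp": [0,0,0.1],"angular": [0,0,0],"fingers": 1}
    - {"dp": [0,0,0.2],"angular": [0,0,0],"fingers": 1}
    - {"dp": [0,0,0.23],"angular": [0,0,0],"fingers": 1}
    - {"dp": [0,0,0.25],"angular": [0,0,0],"fingers": 1}
    - {"dp": [0,0,0.27],"angular": [0,0,0],"fingers": 1}
    - {"dp": [0,0,0.285],"angular": [0,0,0],"fingers": 1}
    - {"dp": [0,0,0.3],"angular": [0,0,0],"fingers": 1}
    - {"dp": [0,0,0.305],"angular": [0,0,0],"fingers": 1}

```text
time: 5.0
tool_pos: [637.7, 145.3, 70.1]
tcp_rot: [-180.0, -0.0, 158.5]
ft_force: [-1.9, -1.4, 5.0]
finger_gap: 0.1
grip_force: 2.6
```

Emit:
step_arm:
  targets:
    - {"dp": [0,0,0.003],"angular": [0,0,0],"fingers": 1}
    - {"dp": [0,0,0.006],"angular": [0,0,0],"fingers": 1}
    - {"dp": [0,0,0.008],"angular": [0,0,0],"fingers": 1}
    - {"dp": [0,0,0.01],"angular": [0,0,0],"fingers": 1}
    - {"dp": [0,0,0.01],"angular": [0,0,0],"fingers": 1}
    - {"dp": [0,0,0.01],"angular": [0,0,0],"fingers": 1}
    - {"dp": [0,0,0.01],"angular": [0,0,0],"fingers": 1}
    - {"dp": [0,0,0.01],"angular": [0,0,0],"fingers": 1}

```text
time: 6.0
tool_pos: [638.6, 145.3, 70.0]
tcp_rot: [180.0, 0.1, 158.5]
ft_force: [-3.0, -2.2, 10.4]
finger_gap: -0.1
grip_force: 5.1
```

Emit:
step_arm:
  targets:
    - {"dp": [0,0,0.005],"angular": [0,0,0],"fingers": 1}
    - {"dp": [0,0,0.01],"angular": [0,0,0],"fingers": 1}
    - {"dp": [0,0,0.012],"angular": [0,0,0],"fingers": 1}
    - {"dp": [0,0,0.012],"angular": [0,0,0],"fingers": 1}
    - {"dp": [0,0,0.012],"angular": [0,0,0],"fingers": 1}
    - {"dp": [0,0,0.012],"angular": [0,0,0],"fingers": 1}
    - {"dp": [0,0,0.012],"angular": [0,0,0],"fingers": 1}
    - {"dp": [0,0,0.012],"angular": [0,0,0],"fingers": 1}

```text
time: 7.0
tool_pos: [639.3, 145.3, 69.7]
tcp_rot: [179.9, 0.2, 158.5]
ft_force: [-8.7, -3.3, 22.2]
finger_gap: -0.3
grip_force: 11.0
```

Emit:
step_arm:
  targets:
    - {"dp": [0,0,-0.1],"angular": [0,0,0],"fingers": 1}
    - {"dp": [0,0,-0.2],"angular": [0,0,0],"fingers": 1}
    - {"dp": [0,0,-0.3],"angular": [0,0,0],"fingers": 1}
    - {"dp": [-0.09,-0.14,-0.3],"angular": [0,0,0],"fingers": 1}
    - {"dp": [-0.18,-0.28,-0.3],"angular": [0,0,0],"fingers": 1}
    - {"dp": [-0.27,-0.415,-0.3],"angular": [0,0,0],"fingers": 1}
    - {"dp": [-0.27,-0.415,-0.3],"angular": [0,0,0],"fingers": 1}
    - {"dp": [-0.27,-0.415,-0.3],"angular": [0,0,0],"fingers": 1}

```text
time: 8.0
tool_pos: [657.8, 49.0, 126.4]
tcp_rot: [180.0, 0.0, 158.4]
ft_force: [0.1, 0.2, -0.3]
finger_gap: 0.0
grip_force: 0.0
```

Run:
```python
from h import *
a=snapshot('scene'); cv2.imwrite('pics/s2.png',cv2.resize(a[180:300,220:380],None,fx=4,fy=4,interpolation=cv2.INTER_CUBIC))
for l in ('case','socket'):print(l,[(d['at'],d['conf']) for d in pinpoint('scene',l)])
s=sense();print(s['tool_pos'],s['time'],s['ft_force'])
```

```text
case [([120.7, 194.6], 0.76), ([359.5, 175.9], 0.71), ([285.5, 256.3], 0.64)]
socket [([288.4, 238.5], 0.81)]
[657.57438733  49.68545277 126.08188269] 8.15 [-0.17071391  0.25591427 -0.01477926]
```

View pics/s2.png

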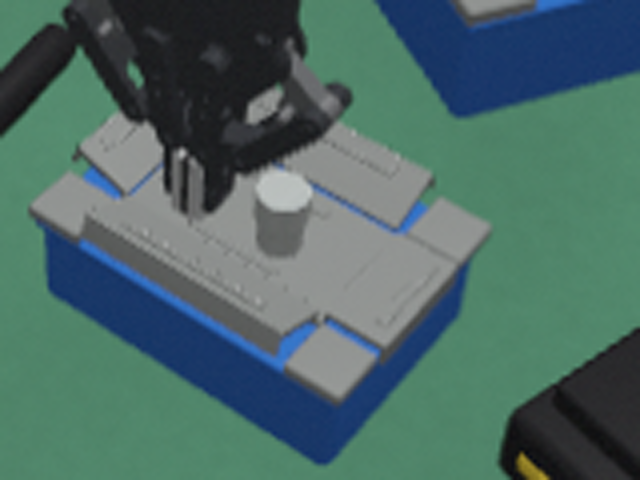

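The left section lies flat and the socket still stands. Now the back section.

Emit:
step_arm:
  targets:
    - {"dp": [0,0,0.1],"angular": [0,0,0],"fingers": 1}
    - {"dp": [0,0,0.19],"angular": [0,0,0],"fingers": 1}
    - {"dp": [0,0,0.22],"angular": [0,0,0],"fingers": 1}
    - {"dp": [0,0,0.24],"angular": [0,0,0],"fingers": 1}
    - {"dp": [0,0,0.26],"angular": [0,0,0],"fingers": 1}
    - {"dp": [0,0,0.275],"angular": [0,0,0],"fingers": 1}
    - {"dp": [0,0,0.285],"angular": [0,0,0],"fingers": 1}
    - {"dp": [0,0,0.29],"angular": [0,0,0],"fingers": 1}

```text
time: 9.15
tool_pos: [657.3, 48.8, 69.7]
tcp_rot: [-180.0, -0.1, 158.5]
ft_force: [-12.4, -0.1, 22.0]
finger_gap: -0.1
grip_force: 10.8
```

Emit:
step_arm:
  targets:
    - {"dp": [0,0,0.005],"angular": [0,0,0],"fingers": 1}
    - {"dp": [0,0,0.008],"angular": [0,0,0],"fingers": 1}
    - {"dp": [0,0,0.01],"angular": [0,0,0],"fingers": 1}
    - {"dp": [0,0,0.01],"angular": [0,0,0],"fingers": 1}
    - {"dp": [0,0,0.01],"angular": [0,0,0],"fingers": 1}
    - {"dp": [0,0,0.01],"angular": [0,0,0],"fingers": 1}
    - {"dp": [0,0,0.01],"angular": [0,0,0],"fingers": 1}
    - {"dp": [0,0,0.01],"angular": [0,0,0],"fingers": 1}

```text
time: 10.15
tool_pos: [657.9, 48.7, 69.6]
tcp_rot: [-180.0, 0.0, 158.5]
ft_force: [-14.6, -0.6, 28.1]
finger_gap: -0.2
grip_force: 13.7
```

Emit:
step_arm:
  targets:
    - {"dp": [0,0,-0.1],"angular": [0,0,0],"fingers": 1}
    - {"dp": [0,0,-0.2],"angular": [0,0,0],"fingers": 1}
    - {"dp": [0,0,-0.3],"angular": [0,0,0],"fingers": 1}
    - {"dp": [0.1,-0.13,-0.3],"angular": [0,0,0],"fingers": 1}
    - {"dp": [0.2,-0.26,-0.3],"angular": [0,0,0],"fingers": 1}
    - {"dp": [0.297,-0.398,-0.3],"angular": [0,0,0],"fingers": 1}
    - {"dp": [0.297,-0.398,-0.3],"angular": [0,0,0],"fingers": 1}
    - {"dp": [0.297,-0.398,-0.3],"angular": [0,0,0],"fingers": 1}

```text
time: 11.15
tool_pos: [574.2, -3.5, 126.8]
tcp_rot: [180.0, 0.1, 158.5]
ft_force: [0.6, -0.2, -1.0]
finger_gap: 0.3
grip_force: 0.0
```

Run:
```python
from h import *
a=snapshot('scene'); cv2.imwrite('pics/s3.png',cv2.resize(a[180:300,220:380],None,fx=4,fy=4,interpolation=cv2.INTER_CUBIC))
s=sense();print(s['tool_pos'],s['time'],s['ft_force'])
```

```text
[574.31822872  -3.30335945 126.68399388] 11.2 [ 0.10735218 -0.14185155 -0.10386031]
```

View pics/s3.png

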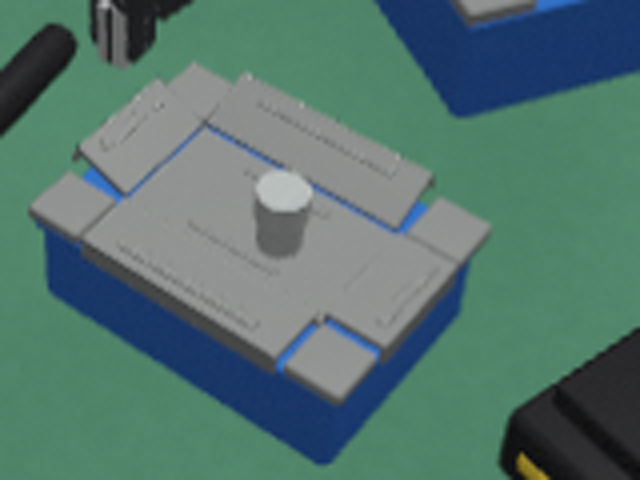

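The back and left sections are flat. Now the right section.

Emit:
step_arm:
  targets:
    - {"dp": [0,0,0.1],"angular": [0,0,0],"fingers": 1}
    - {"dp": [0,0,0.19],"angular": [0,0,0],"fingers": 1}
    - {"dp": [0,0,0.22],"angular": [0,0,0],"fingers": 1}
    - {"dp": [0,0,0.24],"angular": [0,0,0],"fingers": 1}
    - {"dp": [0,0,0.26],"angular": [0,0,0],"fingers": 1}
    - {"dp": [0,0,0.275],"angular": [0,0,0],"fingers": 1}
    - {"dp": [0,0,0.285],"angular": [0,0,0],"fingers": 1}
    - {"dp": [0,0,0.29],"angular": [0,0,0],"fingers": 1}

```text
time: 12.2
tool_pos: [573.3, -3.5, 69.7]
tcp_rot: [-180.0, -0.0, 158.5]
ft_force: [-12.5, 0.3, 23.0]
finger_gap: 0.2
grip_force: 11.5
```

Emit:
step_arm:
  targets:
    - {"dp": [0,0,0.005],"angular": [0,0,0],"fingers": 1}
    - {"dp": [0,0,0.008],"angular": [0,0,0],"fingers": 1}
    - {"dp": [0,0,0.01],"angular": [0,0,0],"fingers": 1}
    - {"dp": [0,0,0.01],"angular": [0,0,0],"fingers": 1}
    - {"dp": [0,0,0.01],"angular": [0,0,0],"fingers": 1}
    - {"dp": [0,0,0.01],"angular": [0,0,0],"fingers": 1}
    - {"dp": [0,0,0.01],"angular": [0,0,0],"fingers": 1}
    - {"dp": [0,0,0.01],"angular": [0,0,0],"fingers": 1}

```text
time: 13.2
tool_pos: [574.0, -3.8, 69.6]
tcp_rot: [180.0, 0.1, 158.5]
ft_force: [-15.0, 0.2, 30.9]
finger_gap: 0.1
grip_force: 15.1
```

Emit:
step_arm:
  targets:
    - {"dp": [0,0,-0.1],"angular": [0,0,0],"fingers": 1}
    - {"dp": [0,0,-0.2],"angular": [0,0,0],"fingers": 1}
    - {"dp": [0,0,-0.3],"angular": [0,0,0],"fingers": 1}
    - {"dp": [0.09,0.14,-0.3],"angular": [0,0,0],"fingers": 1}
    - {"dp": [0.18,0.28,-0.3],"angular": [0,0,0],"fingers": 1}
    - {"dp": [0.27,0.418,-0.3],"angular": [0,0,0],"fingers": 1}
    - {"dp": [0.27,0.418,-0.3],"angular": [0,0,0],"fingers": 1}
    - {"dp": [0.27,0.418,-0.3],"angular": [0,0,0],"fingers": 1}

```text
time: 14.2
tool_pos: [554.0, 93.6, 126.4]
tcp_rot: [-180.0, 0.0, 158.5]
ft_force: [-0.6, 0.5, -0.1]
finger_gap: -0.3
grip_force: 0.0
```

Emit:
step_arm:
  targets:
    - {"dp": [0,0,0.1],"angular": [0,0,0],"fingers": 1}
    - {"dp": [0,0,0.19],"angular": [0,0,0],"fingers": 1}
    - {"dp": [0,0,0.22],"angular": [0,0,0],"fingers": 1}
    - {"dp": [0,0,0.24],"angular": [0,0,0],"fingers": 1}
    - {"dp": [0,0,0.26],"angular": [0,0,0],"fingers": 1}
    - {"dp": [0,0,0.275],"angular": [0,0,0],"fingers": 1}
    - {"dp": [0,0,0.285],"angular": [0,0,0],"fingers": 1}
    - {"dp": [0,0,0.29],"angular": [0,0,0],"fingers": 1}

```text
time: 15.2
tool_pos: [553.7, 93.9, 69.7]
tcp_rot: [-180.0, -0.0, 158.5]
ft_force: [-13.9, -1.4, 24.6]
finger_gap: 0.1
grip_force: 12.1
```

Emit:
step_arm:
  targets:
    - {"dp": [0,0,0.005],"angular": [0,0,0],"fingers": 1}
    - {"dp": [0,0,0.005],"angular": [0,0,0],"fingers": 1}
    - {"dp": [0,0,0.005],"angular": [0,0,0],"fingers": 1}
    - {"dp": [0,0,0.005],"angular": [0,0,0],"fingers": 1}
    - {"dp": [0,0,-0.1],"angular": [0,0,0],"fingers": 1}
    - {"dp": [0,0,-0.25],"angular": [0,0,0],"fingers": 1}
    - {"dp": [0,0,-0.5],"angular": [0,0,0],"fingers": 1}
    - {"dp": [0,0,-0.7],"angular": [0,0,0],"fingers": 1}

```text
time: 16.2
tool_pos: [554.0, 93.9, 209.7]
tcp_rot: [180.0, 0.1, 158.5]
ft_force: [-0.3, 0.7, -0.2]
finger_gap: -0.2
grip_force: 0.0
```

Emit:
step_arm:
  targets:
    - {"dp": [0.2,0,0],"angular": [0,0,0],"fingers": 1}
    - {"dp": [0.4,0,0],"angular": [0,0,0],"fingers": 1}
    - {"dp": [0.6,0,0],"angular": [0,0,0],"fingers": 1}
    - {"dp": [0.6,0,0],"angular": [0,0,0],"fingers": 1}
    - {"dp": [0.6,0,0],"angular": [0,0,0],"fingers": 1}
    - {"dp": [0.6,0,0],"angular": [0,0,0],"fingers": 1}
    - {"dp": [0.6,0,0],"angular": [0,0,0],"fingers": 1}
    - {"dp": [0.6,0,0],"angular": [0,0,0],"fingers": 1}

```text
time: 17.2
tool_pos: [442.3, 137.8, 207.8]
tcp_rot: [-180.0, -0.0, 158.4]
ft_force: [-0.4, 0.4, 0.1]
finger_gap: -0.0
grip_force: 0.0
```

Run:
```python
from h import *
a=snapshot('scene'); cv2.imwrite('pics/s4.png',cv2.resize(a[170:320,200:420],None,fx=3.6,fy=3.6,interpolation=cv2.INTER_CUBIC))
s=sense();print(s['tool_pos'],s['time'],s['ft_force'])
```

```text
[442.27335162 137.79975673 207.76465764] 17.25 [-0.38325187  0.39985066 -0.06049032]
```

View pics/s4.png

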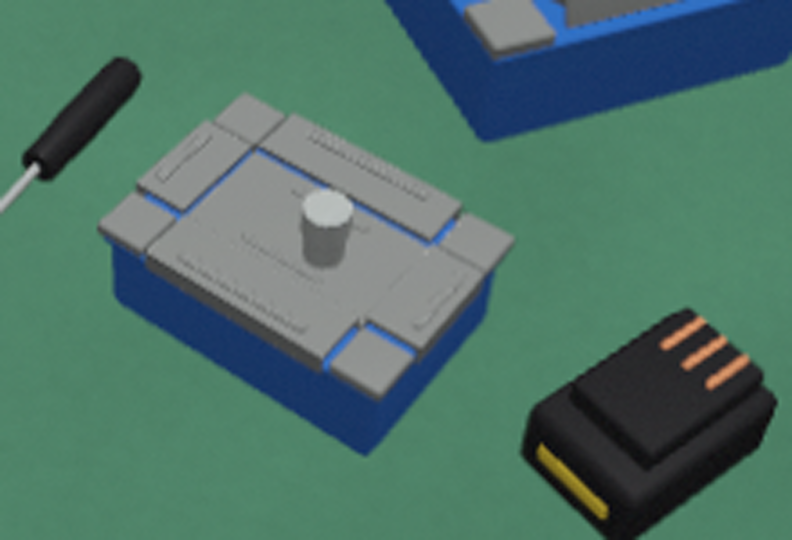

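All four sections lie flat. In the crop the socket stands at (325,230), and the battery and driver are where they were.

```bash
python3 -c "
from bench import *
print(hand_in())"
```

```text
the job is handed in; nothing more can be done
None
```

I pressed all four rim sections shut, and the final picture shows them flat, with the socket upright and the battery pack and screwdriver in place. The job was handed in at about 17 s of the 53 s allowed, and hand-in returned no verdict; the pressing forces read up to about 31 N at the wrist, above your suggested 12–20 N but well under the 120 N limit.

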